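# Free the top sorting tray from the latched rack

## Task

Take an empty sorting tray out of the sloping rack: swing the short keeper well outwards, then swing the long hold-down bar right back off the stack, lift the top tray straight out of its nest without pulling up the one beneath, and set it down gently, upright, in the middle of the cork pad and lengthwise along it. Leave both catches open, the other two trays nested in the rack, and the things lying about where they are.

Things in the scene. Friction and masses are not known exactly. Their poses are not given: they have to be found in the camera images.
- rack_deck: Sloping top board (180 x 220 mm) of a fixed plywood rack; place and yaw vary. Origin: centre of its upper face, 65 mm above the bench. x up the slope, which rises 30 degrees away from the robot; y left across it; z square off the board, leaning 30 degrees towards the robot: the axis of the stack. Posts: bar's at x -45, y +85; keeper's at x +35, y -88 mm.
- keeper (a joint): Keeper angle in rad, 0 to 1.8; starts between 0 and 0.15. At 0 it points from its hinge to 156 degrees (from deck x towards deck y) and blocks the bar; growing turns it anticlockwise seen from above the deck, its free end swinging outwards, off the stack, to the deck's -y. Friction 0.04 N m: stays where left, 1 N at the peg moves it.
- bar (a joint): Hold-down bar angle in rad, 0 to 1.6; starts near 0, across the stack along the deck's y. Growing turns it anticlockwise seen from above the deck, its free end swinging up the slope (deck +x) until it lies along the slope beside the stack, at deck y +85 mm. The shut keeper stops it at about 0.05 rad. Friction 0.1 N m: stays where left.
- keeper_peg (a point): Top centre of the steel peg (14 mm diameter, 32 tall) square off the keeper near its free end, 56 mm from the hinge. The keeper is a flat steel strut, 75 x 14 x 10 mm, underside 90 mm above the deck, on the right-hand post. On the stack's side of the peg there is room for closed fingers down to the trays' rim, 86 mm above the deck.
- keeper_hinge (a point): On the keeper's pivot axis (parallel to the deck's z), at the strut's upper face, 100 mm above the deck.
- bar_knob (a point): Top centre of the steel knob (16 mm diameter, 40 mm tall) standing square off the bar, 100 mm from its hinge, above the stack. The bar is flat steel, 172 x 16 x 10 mm, its underside 90 mm above the deck and 4 mm above the top tray's rim; its free end reaches 160 mm from the hinge.
- bar_hinge (a point): On the bar's pivot axis (parallel to the deck's z), at the bar's upper face, 100 mm above the deck.
- tray_top: Top one of three alike nested stamped aluminium trays, empty, 0.11 to 0.22 kg, 150 mm long (x), 62 wide (y), 46 high. Origin: centre of its underside; z out of its mouth. Nested, its axes are rack_deck's and its origin lies 40 mm along z from the deck's. The body below the rim tapers to a foot of 121 x 33 mm, nested with about 2 mm of play: draw it 30 mm or more along the stack's z to free it.
- tray_mid: The second tray, same shape, same axes, origin 20 mm along the deck's z; it stays.
- tray_low: The lowest tray, same shape, screwed to the deck: origin at the deck's origin.
- pad: Cork pad fixed to the bench, 220 mm (x) x 120 mm (y) x 5 mm; origin at the centre of its underside on the bench, so the top is at 5 mm; x is its long direction.
- jar: Green glass jar, 64 mm wide, 100 mm high, bystander. Origin: centre of the underside, as with all bystanders.
- brush: Brush 170 mm long lying flat between the rack and the pad, bystander.
- offcut: Wood block 90 x 50 x 30 mm in front of the robot, bystander.
- tin: Closed round tin, 76 mm wide, 90 mm high, at the left, bystander.
- tube: Capped cardboard tube on end, 60 mm wide, 170 mm high, at the right, bystander.
- hammer: Hammer 200 mm long lying at the left, bystander.
- glassblock: Slab of green glass 110 x 90 x 25 mm at the right, bystander.
- tray_rim (a point): Centre of the top tray's mouth, level with the rim top, 46 mm above its underside. The rim is a straight skirt all round, 150 x 62 mm outside, reaching 20 mm down; fingers can close on it across the 62 mm. It rests on the next tray's like skirt: reaching more than 20 mm below the rim top grips two trays. About 45 mm is free beside it.
There are look-alikes about, which are no part of the job. What is shaped like the tray_top but orange or turquoise is not meant.

How it is judged:
On the way, in this order (a step that is already met when the one before it is completed fails the run):
1. the keeper is swung out of the bar's way (more than 0.8 rad) while the bar is still shut (value of joint keeper above 0.8 rad and value of joint bar below 0.3 rad), for 0.1 s.
2. the bar is swung back off the stack (more than 1.2 rad), the top tray still nested (value of joint bar above 1.2 rad and z of tray_top in the frame of rack_deck below 0.055 m), for 0.1 s.
3. the top tray is drawn clear of the stack and the second stays nested (z of tray_top in the frame of rack_deck above 0.09 m and distance of tray_mid from where it was at the start of the episode below 0.012 m), for 0.1 s.
At the end, for the whole second after the job is handed in: The top tray stands on the cork pad, upright (within 0.08 rad) and at rest, its centre within 30 mm of the pad's and lengthwise along it within 0.25 rad either way round; the keeper is open more than 0.8 rad and the bar more than 1.2 rad; the second tray is within 12 mm of where it was (horizontal distance between tray_top and pad below 0.03 m and angle between the x axis of tray_top and the x axis of pad, either way round below 0.25 rad and angle between tray_top's own z axis and vertical below 0.08 rad and height (world z) of tray_top below 0.01 m and linear speed of tray_top below 0.02 m/s and value of joint keeper above 0.8 rad and value of joint bar above 1.2 rad and distance of tray_mid from where it was at the start of the episode below 0.012 m); the robot touches nothing.
It fails at once if the second tray is pulled up or shifted by more than 15 mm (distance of tray_mid from where it was at the start of the episode above 0.015 m).
It fails at once if the top tray is dropped or thrown: moving faster than 0.6 m/s with no finger on it (linear speed of tray_top above 0.6 m/s and contact force between the fingers and tray_top below 0.2 N).
It fails at once if a bystander is moved by more than 40 mm (distance of any of jar, brush, offcut, tin, tube, hammer, glassblock from where it was at the start of the episode above 0.04 m).
It also fails if it takes over 64 s, if anything falls off the work surface, if the arm or the gripper's body presses on something with over 40 N, if the wrist force passes 120 N, or if a joint passes its speed limit or range.

## Robot

A 6-joint arm with a two-finger parallel gripper is mounted at the origin on the work surface. World frame = base frame: x ahead of the robot, y to its left, z up, the work surface at z = 0. Lengths are in m, angles in rad, forces in N, time in s.
With the tool pointing down it reaches from about 0.325 to 0.925 m from the base axis. Payload 3.1 kg.
Tool frame: the origin (TCP) lies at the very end of the fingers, on their centre line; the grasp point (between the pads) lies 19 mm behind it; z points along the fingers, y is the direction in which the jaws open and shut (so a half turn about z gives the same grasp; the last joint's range is limited). The gripper opens to 85 mm and grips with 20 to 120 N. Pads are 22 mm wide; open, the fingers measure 114 mm over their backs; the gripper's body (76 mm by 85 mm) begins 54 mm behind the grasp point. The pads swing forward as they close: fully open they stand 13 mm farther back than shut.
Start: joints at [1.174, 0.217, 1.613, -0, 1.311, -0.112], TCP at [0.176, 0.6, 0.231] pointing down, gripper open.
Joint ranges: [-2.75, 2.75], [-0.78, 2.1], [0.31, 2.55], [-1.13, 4.27], [0.13, 2.63], [-2.58, 2.58]. Speed limits (rad/s): [2.79, 2.79, 3.14, 3.14, 3.14, 3.14].

## Interface

Orientations are given as [roll, pitch, yaw] about the fixed x, y, z axes, in that order (R = Rz(yaw) Ry(pitch) Rx(roll)).
In Python, from workcell import manip, fingers, viewer, ticket, nets gives the robot as it stands. The module is installed in compiled form; this text tells all that it offers. Calls block until the motion is done:
- manip.movep(position, orientation): joint-space move of the TCP to a pose.
- manip.move_linear(position, orientation=None, v=0.15, max_force=None): straight line of the TCP; orientation=None keeps the orientation; v is the mean speed in m/s. With max_force (N) it stops when the force on the tool has changed by that much, and returns True; else False.
- manip.move_joints(angles): joint-space move.
- fingers.set_gripper(opening, strength=None): finger opening in m; strength is the grip in N (None keeps the last); returns when the fingers have stopped.
- manip.wait(seconds).
- manip.inverse_kinematics(position, orientation): joint angles nearest the present ones, or None.
- viewer.capture(name): name is "scene" or "side" or "wrist"; returns (picture, depth): 480x640x3 uint8, red, green, blue; 480x640 float32, m along the optical axis (not along the pixel's ray), 0 where there is no reading.
- viewer.camera_params(name): a dict with "fx", "fy", "cx", "cy" (pixels), "k1" (the pictures are not rectified: a ray, as slopes to the right and down, at radius r is drawn at 1 + k1 r^2 times it, then the intrinsics apply), "position" and "orientation" of the camera in the world. Camera axes: x right, y down, z forward; pixel columns grow to the right and rows downward; lengths in m; the calibration is good to about 2 mm. A picture is of the moment at which its call begins: read the wrist's pose just before it. camera_params takes no time and is no camera call; for the wrist camera it gives the pose at the moment of the call.
A pose or a line that the arm cannot do raises manip.Unreachable and nothing moves.
- ticket.job_done(): hands the job in, once; it reports no verdict.
Trained networks look in the newest picture that a camera, given by its name, has taken for a name from the list of things; names that differ only in an ending like _2 or _b are one class to them, and where a whole thing is asked for, a point or a joint stands for the part that bears it (a point fixed in the world has none). Each returns a list of dicts, best first, with "score" (0 to 1); they miss things now and then, are a little off and sometimes report something else, mostly with a low value. They report only what shows in the picture. A call takes as long as a camera call. They do not tell look-alikes from the thing itself.
- nets.silhouettes(camera, label): "mask" (480x640 bool, what is visible of it) and "bbox" ([centre column, centre row, width, height] in pixels, round what is visible of it).
- nets.landmark_of(camera, label): "at" ([row, column] in pixels: a listed point, or the origin of a listed thing).
Readings, each from a call of its own:
- manip.get_clock(): time.
- manip.get_joint_pos(): joint angles.
- manip.get_dq(): joint speeds.
- manip.get_joint_torque(): joint torques, N m.
- manip.get_tcp_pos(): TCP position.
- manip.get_tool_rot(): TCP orientation.
- manip.get_wrist_force(): force on the tool from outside, world axes, zero at the start.
- manip.get_ft_torque(): the same for the moment, N m.
- manip.get_finger_gap(): finger opening in m.
Only numpy, scipy, OpenCV 4.12 (cv2) and the standard library are available. Lean on these libraries where they do the work, as an engineer would, in place of code of your own. Each camera call takes 0.05 s, during which the arm holds its last target.

## Working session

There is one attempt and no reset: what is moved stays moved. The work goes in short steps, each a Python script; the robot and the scene stay as the last script left them, time stands still between calls to the robot, and variables do not carry over. Pictures are saved under pics/ and viewed, and the job is handed in when it is done.

```bash
mkdir -p pics; ls; python3 - <<'E'
from workcell import manip, fingers, viewer, ticket, nets
import cv2, numpy as np
for n in ["scene","side","wrist"]:
    p,d=viewer.capture(n); cv2.imwrite(f"pics/{n}0.png",p[:,:,::-1]); np.savez(f"{n}0.npz",p=p,d=d)
    print(n,viewer.camera_params(n))
    for l in ["rack_deck","keeper_peg","keeper_hinge","bar_knob","bar_hinge","tray_rim","tray_top","pad"]:
        print(l,[(np.round(x["at"],1).tolist(),round(x["score"],2)) for x in nets.landmark_of(n,l)])
print(manip.get_clock())
E
```

```text
pics
scene {'fx': 566.7073622726127, 'fy': 566.7073622726127, 'cx': 315.4363597267872, 'cy': 242.38799446211704, 'k1': -0.01915289863757716, 'position': array([0.96138432, 0.7667534 , 0.98442527]), 'orientation': array([-2.33195291e+00, -2.33053596e-03,  2.61509703e+00])}
rack_deck [([451.2, 391.3], 0.69), ([334.1, 354.9], 0.66)]
keeper_peg [([267.0, 375.2], 0.65)]
keeper_hinge [([337.5, 351.1], 0.61)]
bar_knob [([284.2, 399.8], 0.88)]
bar_hinge [([337.3, 412.2], 0.86), ([322.2, 220.5], 0.19)]
tray_rim [([307.2, 465.8], 0.71), ([307.2, 375.0], 0.67), ([185.4, 353.4], 0.57)]
tray_top [([197.1, 353.6], 0.79), ([320.9, 459.3], 0.76), ([323.7, 360.1], 0.73)]
pad [([178.3, 265.9], 0.73), ([240.1, 260.0], 0.71)]
side {'fx': 469.1314529143578, 'fy': 469.1314529143578, 'cx': 310.08831278478243, 'cy': 236.7137797022308, 'k1': -0.08106136830727745, 'position': array([0.28436185, 0.6228214 , 0.84177096]), 'orientation': array([-2.39438311,  0.00533069, -2.82632541])}
rack_deck [([329.0, 247.7], 0.55), ([267.3, 270.5], 0.24)]
keeper_peg [([283.3, 299.8], 0.63)]
keeper_hinge [([267.7, 271.8], 0.61), ([315.3, 300.8], 0.45)]
bar_knob [([315.3, 301.3], 0.71)]
bar_hinge [([370.7, 265.1], 0.62)]
tray_rim [([317.2, 262.9], 0.94), ([390.2, 377.9], 0.69), ([219.6, 424.3], 0.66)]
tray_top [([230.5, 423.7], 0.72), ([403.4, 372.9], 0.57), ([269.1, 271.6], 0.5)]
pad [([212.3, 309.6], 0.65)]
wrist {'fx': 352.877113692892, 'fy': 352.877113692892, 'cx': 317.51523975717976, 'cy': 244.83587472821182, 'k1': 0.01340267844198064, 'position': array([0.10368396, 0.62086789, 0.37379187]), 'orientation': array([ 2.84122644e+00, -2.22863016e-04,  1.28649682e+00])}
rack_deck []
keeper_peg []
keeper_hinge []
bar_knob []
bar_hinge []
tray_rim [([398.0, 41.8], 0.62)]
tray_top [([373.1, 71.4], 0.92)]
pad []
1.35
```

View pics/scene0.png

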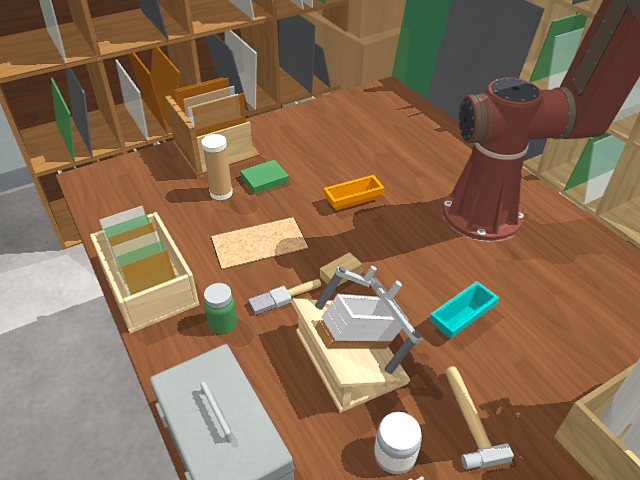

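View pics/side0.png

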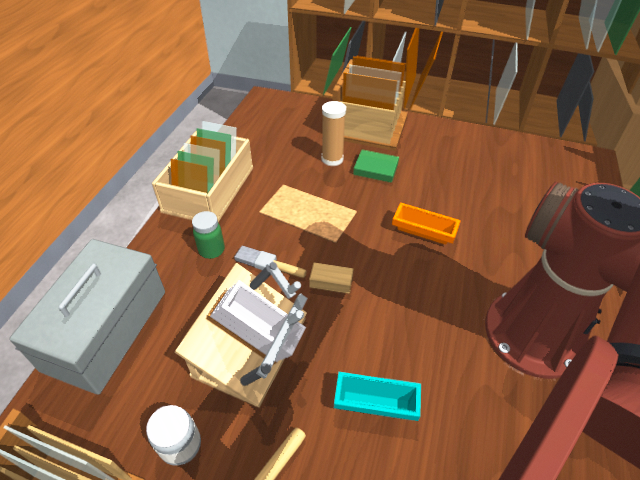

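View pics/wrist0.png

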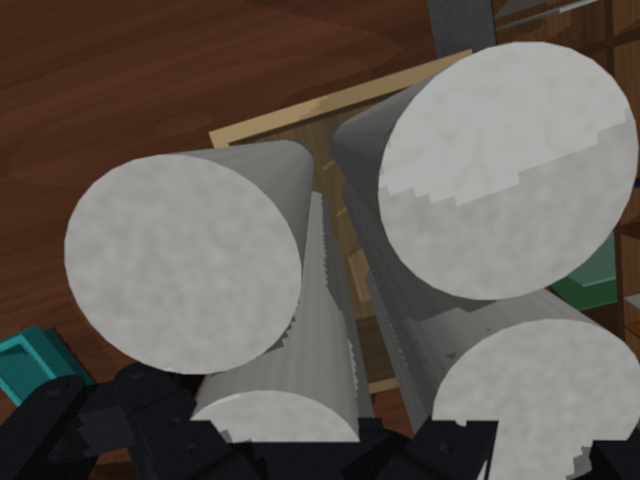

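The scene picture shows the rack near (350,340), the pad at (260,243) and decoys at (354,192) and (465,308). The wrist shows only a box. Next I'll zoom in on the rack.

```bash
cat > h.py <<'E'
import numpy as np, cv2
from scipy.spatial.transform import Rotation as R
def rpy(o): return R.from_euler('xyz',o).as_matrix()
def undist(c,u,v):
    x=(np.asarray(u,float)-c['cx'])/c['fx']; y=(np.asarray(v,float)-c['cy'])/c['fy']
    a,b=x.copy(),y.copy()
    for _ in range(10):
        s=1+c['k1']*(a*a+b*b); a,b=x/s,y/s
    return a,b
def ray(c,u,v):
    a,b=undist(c,u,v); d=np.stack([a,b,np.ones_like(a)],-1)
    return np.array(c['position']), d@rpy(c['orientation']).T
def cloud(c,d):
    v,u=np.mgrid[0:480,0:640]; o,r=ray(c,u,v); return o+r*d[...,None]
def proj(c,P):
    q=(np.asarray(P)-c['position'])@rpy(c['orientation'])
    a=q[...,0]/q[...,2];b=q[...,1]/q[...,2];s=1+c['k1']*(a*a+b*b)
    return np.stack([c['cx']+c['fx']*a*s,c['cy']+c['fy']*b*s],-1)
def tri(cams,uvs):
    A=np.zeros((3,3));B=np.zeros(3);L=[]
    for c,(u,v) in zip(cams,uvs):
        o,r=ray(c,u,v);r=r/np.linalg.norm(r);M=np.eye(3)-np.outer(r,r);A+=M;B+=M@o;L.append((o,M))
    p=np.linalg.solve(A,B); return p,[np.linalg.norm(M@(p-o)) for o,M in L]
E
python3 - <<'E'
import numpy as np,cv2,os
from h import *
from workcell import viewer
a=np.load("scene0.npz");b=np.load("side0.npz")
cv2.imwrite("pics/sc_z.png",cv2.resize(a['p'][250:420,270:440,::-1],None,fx=3.5,fy=3.5,interpolation=cv2.INTER_CUBIC))
cv2.imwrite("pics/si_z.png",cv2.resize(b['p'][240:410,170:340,::-1],None,fx=3.5,fy=3.5,interpolation=cv2.INTER_CUBIC))
for n,z in(("scene",a),("side",b)):
    print(n,(z['d']>0).mean())
c1=viewer.camera_params("scene");c2=viewer.camera_params("side")
for nm,s,t in [("peg",(375.2,267),(299.8,283.3)),("khinge",(351,337),(271.8,267.7)),("knob",(399.8,284.2),(301.3,315.3)),("bhinge",(412.2,337.3),(265.1,370.7)),("rim",(375,307.2),(262.9,317.2))]:
    print(nm,tri([c1,c2],[s,t]))
C=cloud(c1,a['d']);print("pad",C[243,260],C[225,295]);C=cloud(c2,b['d']);print(C[212,308])
E
```

```text
scene 0.9961881510416667
side 0.9960611979166667
peg (array([0.46257869, 0.14819254, 0.17054527]), [np.float64(0.0015454543580114598), np.float64(0.0015454543580114125)])
khinge (array([0.54356146, 0.15585085, 0.1023096 ]), [np.float64(0.06334123342404732), np.float64(0.06334123342404722)])
knob (array([0.44092324, 0.20370299, 0.15953113]), [np.float64(0.000744105031491737), np.float64(0.0007441050314917108)])
bhinge (array([0.47378534, 0.29763446, 0.1155256 ]), [np.float64(0.0013540837536323597), np.float64(0.0013540837536324076)])
rim (array([0.50764706, 0.21769223, 0.14338565]), [np.float64(0.0001972508423775605), np.float64(0.00019725084237761316)])
pad [ 0.56505326 -0.18595199  0.00757935] [ 0.45709627 -0.2013668   0.00752215]
[ 0.56034787 -0.1918255   0.00625146]
```

View pics/sc_z.png

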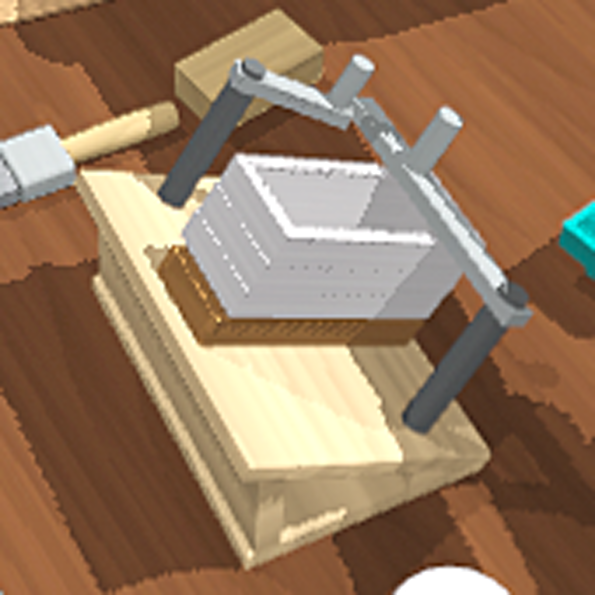

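View pics/si_z.png

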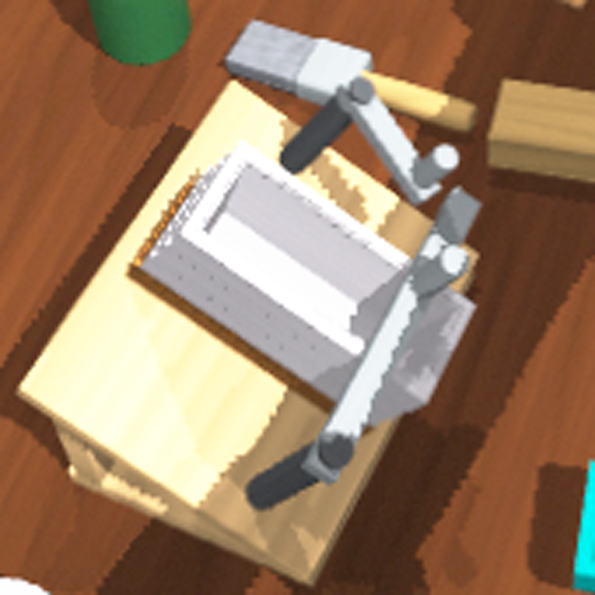

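```bash
cat >> h.py <<'E'
def deckR(yaw):
    return R.from_euler('z',yaw).as_matrix()@R.from_euler('y',-np.pi/6).as_matrix()
HB=np.array([-.045,.085,.1]);HK=np.array([.035,-.088,.1])
def knob(q,z=.14,r=.1): return np.array([HB[0]+r*np.sin(q),HB[1]-r*np.cos(q),z])
def peg(k,z=.132,r=.056):
    a=np.radians(156)+k; return np.array([HK[0]+r*np.cos(a),HK[1]+r*np.sin(a),z])
E
python3 - <<'E'
from h import *
from scipy.optimize import least_squares
from workcell import viewer
c1=viewer.camera_params("scene");c2=viewer.camera_params("side")
obs=[("bh",c1,(412.2,337)),("bh",c2,(265.1,369.5)),("kh",c1,(342,270)),("kh",c2,(272.8,266.5)),("kn",c1,(399,283)),("kn",c2,(301,314.5)),("pg",c1,(374.2,267)),("pg",c2,(299,283.5)),("rim",c1,(375,307.2)),("rim",c2,(262.9,317.2))]
def f(p):
    x,y,w,q,k=p; D=deckR(w);o=np.array([x,y,.065])
    L=dict(bh=HB,kh=HK,kn=knob(q),pg=peg(k),rim=np.array([0,0,.086]))
    return np.concatenate([proj(c,o+D@L[n])-uv for n,c,uv in obs])
r=least_squares(f,[.53,.22,0,0,.1],loss='soft_l1',f_scale=2)
print(r.x, np.round(f(r.x).reshape(-1,2),1).tolist())
import os
# deck points from cloud? check plane
z=np.load("scene0.npz");C=cloud(c1,z['d']);x,y,w=r.x[:3]
L=(C-[x,y,.065])@deckR(w)
m=(abs(L[...,2])<.008)&(abs(L[...,0])<.12)&(abs(L[...,1])<.14)
print("deck z",np.median(L[m][:,2]),"x",np.percentile(L[m][:,0],[.5,99.5]),"y",np.percentile(L[m][:,1],[.5,99.5]))
m=(abs(L[...,2]-.086)<.006)&(abs(L[...,0])<.1)&(abs(L[...,1])<.05)
print("rim x",np.percentile(L[m][:,0],[1,99]),"y",np.percentile(L[m][:,1],[1,99]),np.median(L[m][:,2]))
# pad
for n,c in(("scene",c1),("side",c2)):
    z=np.load(n+"0.npz");C=cloud(c,z['d']);p=z['p'].astype(int)
    hsv=cv2.cvtColor(z['p'],cv2.COLOR_RGB2HSV)
    m=(C[...,2]<.014)&(C[...,2]>-.01)&(C[...,0]>.38)&(C[...,0]<.75)&(C[...,1]<-.05)&(C[...,1]>-.35)&(p.sum(-1)>300)
    m=cv2.morphologyEx(m.astype(np.uint8),cv2.MORPH_OPEN,np.ones((3,3)))
    nn,lab,st,ce=cv2.connectedComponentsWithStats(m);i=1+np.argmax(st[1:,4]);mm=lab==i
    rr=cv2.minAreaRect((C[mm][:,:2]*1000).astype(np.float32));print(n,mm.sum(),rr)
    cv2.imwrite(f"pics/pm_{n}.png",mm.astype(np.uint8)*255)
E
```

```text
[ 0.55208424  0.20921741 -0.10115314  0.00161695  0.08907814] [[3.7, -1.9], [-0.7, -0.4], [0.4, 0.2], [-0.1, -0.1], [0.8, 0.2], [-0.9, 0.4], [0.0, -0.5], [-0.0, 0.4], [-2.1, 0.1], [0.2, -0.8]]
deck z 0.0003293890001627069 x [-0.11930905  0.09364797] y [-0.1065769   0.12535135]
rim x [-0.0763271   0.07538412] y [-0.03203408  0.03329498] 0.08566852368576756
scene 8959 ((565.0034790039062, -199.97061157226562), (369.9872131347656, 299.8380432128906), 0.003068250138312578)
side 3057 ((560.1693725585938, -224.53707885742188), (181.02853393554688, 229.5794219970703), 79.23580169677734)
```

```bash
cat >> h.py <<'E'
DECK=np.array([.55208,.20922,.065]);DYAW=-.10115;DR=deckR(DYAW)
def W(l): return DECK+DR@np.asarray(l)
def toolrot(psi):
    # tool z = -deck z ; tool y = deck y rotated by psi about deck z
    ty=np.array([-np.sin(psi),np.cos(psi),0]);tz=np.array([0,0,-1.]);tx=np.cross(ty,tz)
    return R.from_matrix(DR@np.stack([tx,ty,tz],1)).as_euler('xyz')
E
python3 - <<'E'
from h import *
from workcell import manip,viewer,nets
c1=viewer.camera_params("scene");c2=viewer.camera_params("side")
for n,c in(("scene",c1),("side",c2)):
    p,d=viewer.capture(n);C=cloud(c,d)
    for l in ["pad","tube","jar"]:
      for s in nets.silhouettes(n,l)[:2]:
        m=s["mask"]; q=C[m]
        if l=="pad":
            m=cv2.erode(m.astype(np.uint8),np.ones((2,2)))>0;q=C[m]
            q=q[(q[:,2]<.02)]
            if len(q)<20: continue
            print(n,l,s["score"],m.sum(),cv2.minAreaRect((q[:,:2]*1000).astype(np.float32)))
            cv2.imwrite(f"pics/pad_{n}.png",m.astype(np.uint8)*255)
        else: print(n,l,s["score"],np.median(q,0),np.percentile(q[:,2],98))
for psi in [0,np.pi,.5,-.5,1,-1,np.pi/2,-np.pi/2]:
    o=toolrot(psi)
    print(round(psi,2),[None if (j:=manip.inverse_kinematics(W(l),o)) is None else np.round(j,2).tolist() for l in [(0,.05,.15),(-.02,-.06,.106),(.0,0,.07),(0,0,.16)]])
E
```

```text
scene pad 0.76 2790 ((563.978759765625, -191.8860321044922), (123.35148620605469, 217.42706298828125), 78.62910461425781)
scene tube 0.81 [ 0.57431751 -0.40569084  0.10769585] 0.17435328538327613
scene jar 0.96 [0.75092413 0.01498929 0.0758119 ] 0.10390549841217038
side pad 0.69 2813 ((560.3009643554688, -194.89382934570312), (122.01753234863281, 219.54034423828125), 78.95712280273438)
side pad 0.5 1190 ((549.7017211914062, -457.4039306640625), (125.40121459960938, 45.780704498291016), 77.46942138671875)
side tube 0.82 [ 0.55903516 -0.4061465   0.10857335] 0.17361472498148878
side tube 0.36 [0.46594172 0.23369501 0.13086767] 0.16628285436581947
side jar 0.67 [0.73250458 0.01125888 0.07423316] 0.10312748612786225
0 [[0.54, -0.12, 2.12, -0.45, 0.76, -0.66], [0.3, -0.21, 2.3, -0.35, 0.59, -0.93], [0.39, -0.01, 2.17, -0.46, 0.56, -0.74], [0.45, -0.23, 2.19, -0.39, 0.76, -0.79]]
3.14 [[0.54, -0.12, 2.12, -0.45, 0.76, 2.48], [0.3, -0.21, 2.3, -0.35, 0.59, 2.21], [0.39, -0.01, 2.17, -0.46, 0.56, 2.41], [0.45, -0.23, 2.19, -0.39, 0.76, 2.35]]
0.5 [[0.54, -0.12, 2.12, -0.45, 0.76, -1.16], [0.
[... 244 characters left out ...]
 [0.45, -0.23, 2.19, -0.39, 0.76, -0.29]]
1 [[0.54, -0.12, 2.12, -0.45, 0.76, -1.66], [0.3, -0.21, 2.3, -0.35, 0.59, -1.93], [0.39, -0.01, 2.17, -0.46, 0.56, -1.74], [0.45, -0.23, 2.19, -0.39, 0.76, -1.79]]
-1 [[0.54, -0.12, 2.12, -0.45, 0.76, 0.34], [0.3, -0.21, 2.3, -0.35, 0.59, 0.07], [0.39, -0.01, 2.17, -0.46, 0.56, 0.26], [0.45, -0.23, 2.19, -0.39, 0.76, 0.21]]
1.57 [[0.54, -0.12, 2.12, -0.45, 0.76, -2.23], [0.3, -0.21, 2.3, -0.35, 0.59, -2.5], [0.39, -0.01, 2.17, -0.46, 0.56, -2.31], [0.45, -0.23, 2.19, -0.39, 0.76, -2.36]]
-1.57 [[0.54, -0.12, 2.12, -0.45, 0.76, 0.91], [0.3, -0.21, 2.3, -0.35, 0.59, 0.64], [0.39, -0.01, 2.17, -0.46, 0.56, 0.84], [0.45, -0.23, 2.19, -0.39, 0.76, 0.78]]
```

```bash
python3 - <<'E'
from h import *
from workcell import manip,viewer,fingers
fingers.set_gripper(0.0)
def tg(k): return np.radians(156)+k+np.pi/2
def pose(k,d,z=.106):
    t=tg(k);p=peg(k,z);p[:2]-=d*np.array([np.cos(t),np.sin(t)])
    return W(p),toolrot(t-1.5*np.pi)
k0=.089
p,o=pose(k0,.036,.22);manip.movep(p,o)
p,o=pose(k0,.036,.106);print(manip.move_linear(p,o,v=.12,max_force=15))
print(manip.get_clock(),manip.get_tcp_pos(),p)
for n in["scene","side"]:
    q,d=viewer.capture(n);cv2.imwrite(f"pics/a_{n}.png",cv2.resize(q[200:420,200:460,::-1],None,fx=2.6,fy=2.6))
E
```

```text
False
5.375 [0.49062649 0.17979234 0.15431388] [0.49029123 0.17950634 0.15363912]
```

View pics/a_scene.png

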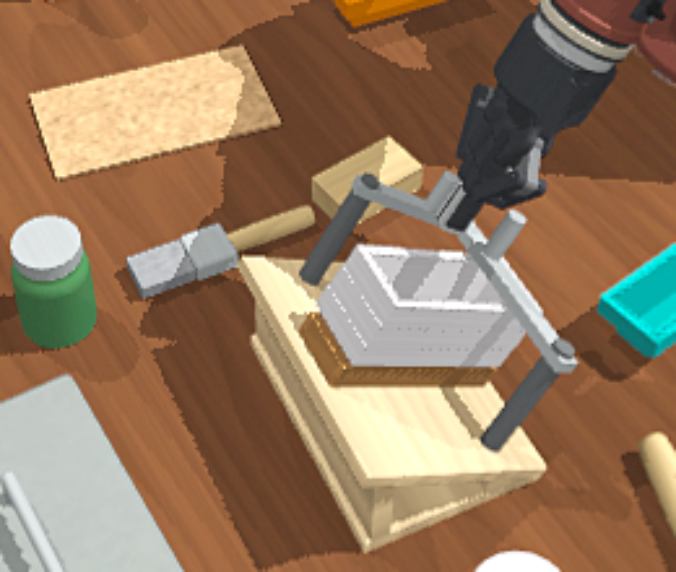

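View pics/a_side.png

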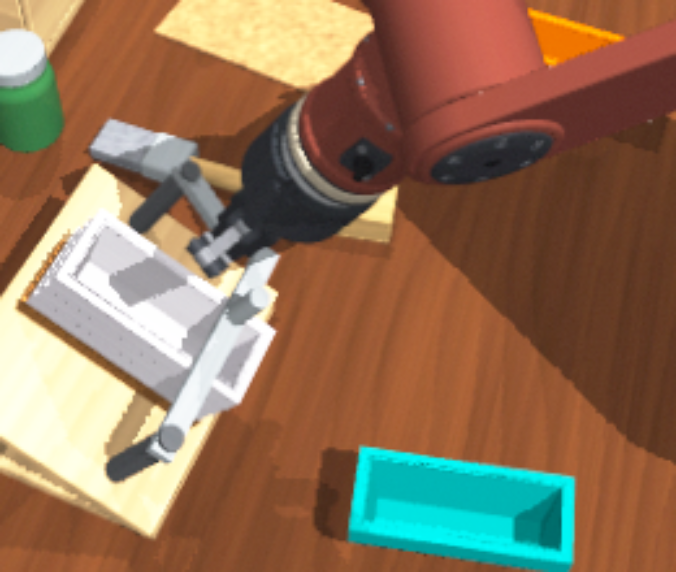

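The closed fingers, at about (462,215) in the scene crop, sit between the peg and the knob as planned. Now I'll push the keeper.

```bash
python3 - <<'E'
from h import *
from workcell import manip,viewer,fingers
def tg(k): return np.radians(156)+k+np.pi/2
def pose(k,d,z=.106):
    t=tg(k);p=peg(k,z);p[:2]-=d*np.array([np.cos(t),np.sin(t)])
    return W(p),toolrot(t-1.5*np.pi)
for k in [.089,.35,.6,.85,1.1,1.3,1.45]:
    p,o=pose(k,.021);r=manip.move_linear(p,o,v=.06,max_force=25);print(k,r,np.round(manip.get_wrist_force(),1))
    if r: break
print(manip.get_clock())
for n in["scene","side"]:
    q,d=viewer.capture(n);cv2.imwrite(f"pics/b_{n}.png",cv2.resize(q[200:420,200:460,::-1],None,fx=2.6,fy=2.6))
E
```

```text
0.089 False [-0.3 -0.5 -0.3]
0.35 False [0.5 0.8 0.2]
0.6 False [ 0.   0.1 -0.2]
0.85 False [-0.2 -0.3 -0.8]
1.1 False [ 0.5  0.3 -0.3]
1.3 False [0.4 0.7 1.2]
1.45 False [-0.1 -0.3  0. ]
8.15
```

View pics/b_scene.png

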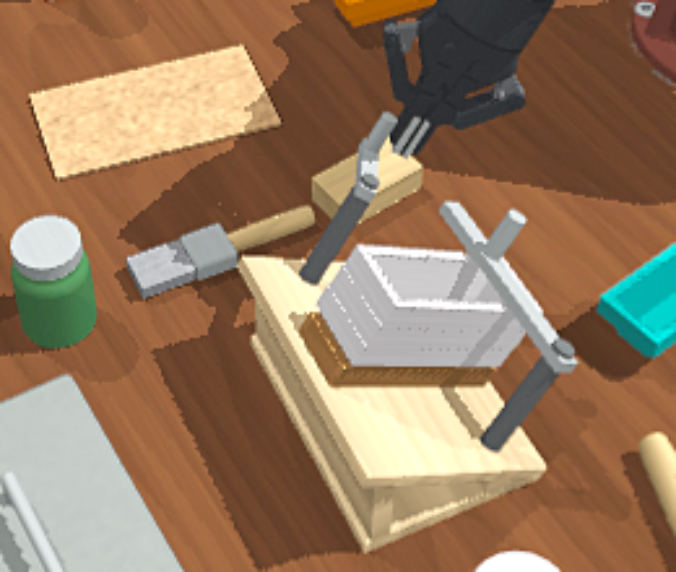

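View pics/b_side.png

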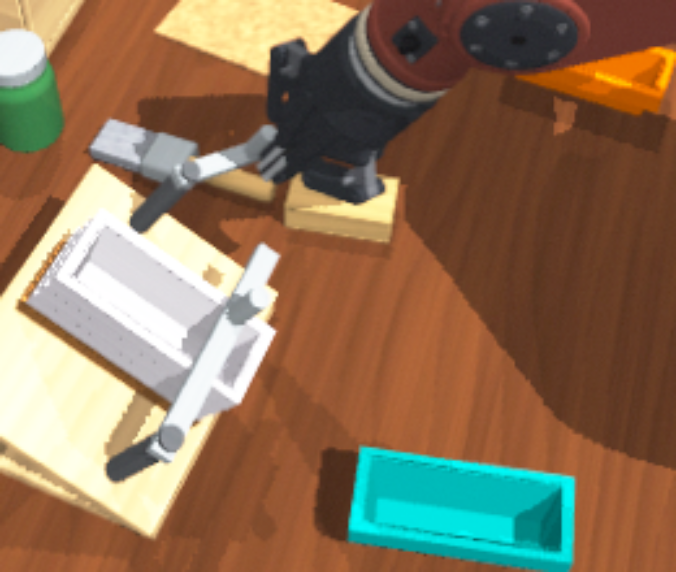

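The keeper is now far out, with its peg at about (385,120) in the scene crop, and the bar is still shut. Next is the bar.

```bash
python3 - <<'E'
from h import *
from workcell import manip,viewer,fingers
t=np.radians(156)+1.45+np.pi/2
p=peg(1.45,.106);p[:2]-=.034*np.array([np.cos(t),np.sin(t)])
manip.move_linear(W(p),v=.1); p[2]=.21; manip.move_linear(W(p),v=.2)
def pose(q,d,z=.106):
    p=knob(q,z);p[:2]-=d*np.array([np.cos(q),np.sin(q)]);return W(p),toolrot(q-np.pi/2)
p,o=pose(0,.04,.21);manip.movep(p,o)
p,o=pose(0,.04);print(manip.move_linear(p,o,v=.12,max_force=15))
for q in [0,.25,.5,.75,1.0,1.2,1.35,1.47]:
    p,o=pose(q,.0225);r=manip.move_linear(p,o,v=.07,max_force=25);print(q,r,np.round(manip.get_wrist_force(),1))
    if r: break
print(manip.get_clock())
for n in["scene","side"]:
    q,d=viewer.capture(n);cv2.imwrite(f"pics/c_{n}.png",cv2.resize(q[200:420,200:460,::-1],None,fx=2.6,fy=2.6))
E
```

```text
False
0 False [-0.1  0.8 -0.3]
0.25 False [-0.3 -1.   0.3]
0.5 False [-0.9  0.4  0.1]
0.75 False [ 0.3  0.4 -0.6]
1.0 False [-0.7 -0.6 -0.4]
1.2 False [ 0.1 -0.1  0.9]
1.35 False [ 0.3 -1.1 -0.4]
1.47 False [ 0.   0.4 -0.3]
16.4583
```

View pics/c_scene.png

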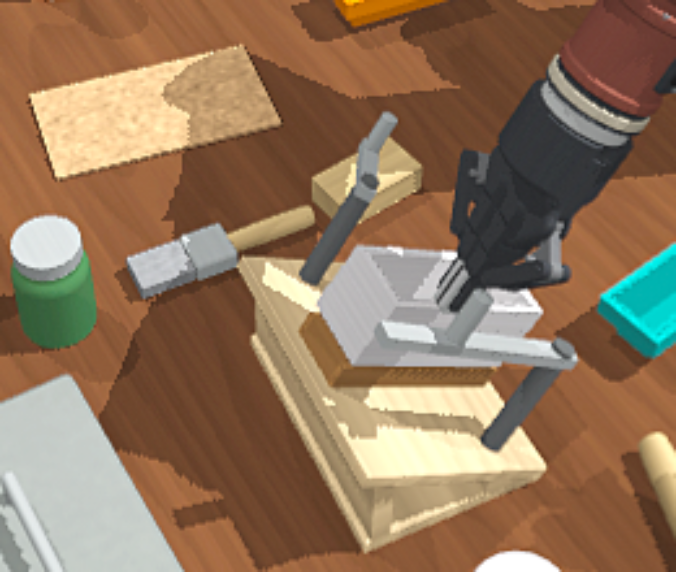

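View pics/c_side.png

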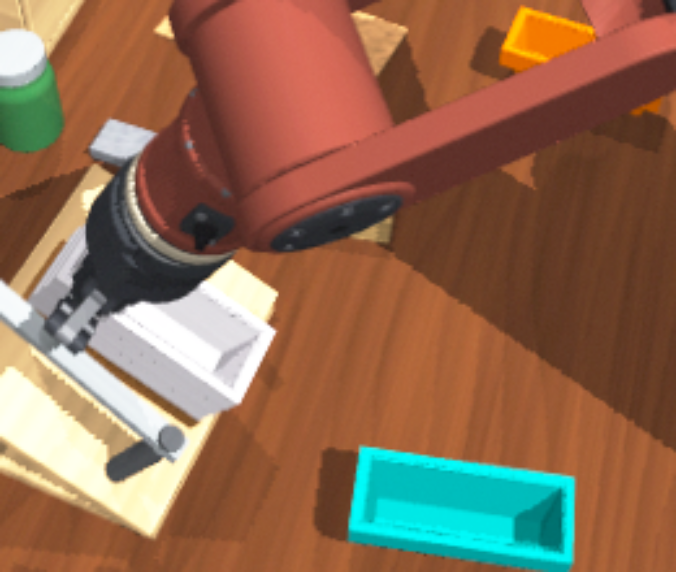

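```bash
python3 - <<'E'
from h import *
from workcell import manip,viewer,fingers
c=viewer.camera_params("scene")
for q in [1.2,1.3,1.4,1.5,1.6]: print(q,proj(c,W(knob(q))),proj(c,W(knob(q,.1,.16))))
for k in [1.2,1.4,1.6]: print(k,proj(c,W(peg(k))))
E
```

```text
1.2 [381.59067293 303.56807465] [341.57292041 309.60398542]
1.3 [382.93826773 307.23500192] [343.22047677 315.58959587]
1.4 [384.77499767 311.09355719] [345.69420647 321.93971147]
1.5 [387.09117939 315.1038922 ] [348.9947997  328.58930987]
1.6 [389.8702174  319.22234797] [353.10974665 335.46396155]
1.2 [356.04137926 247.47958087]
1.4 [351.30557534 244.80238542]
1.6 [346.51424949 242.62273489]
```

The bar is at about 1.48 rad and the keeper at about 1.5 rad. Next I'll go above the tray and look before gripping.

```bash
python3 - <<'E'
from h import *
from workcell import manip,viewer,fingers
q=1.47;p=knob(q,.106);p[:2]-=.032*np.array([np.cos(q),np.sin(q)])
manip.move_linear(W(p),v=.1);p[2]=.2;manip.move_linear(W(p),v=.2)
fingers.set_gripper(.082,30)
o=toolrot(0);manip.move_linear(W([0,0,.16]),o,v=.15)
cw=viewer.camera_params("wrist");q,d=viewer.capture("wrist")
cv2.imwrite("pics/d_w.png",q[:,:,::-1]);np.savez("d_w.npz",d=d,p=q)
C=cloud(cw,d);L=(C-DECK)@DR
m=(abs(L[...,2]-.086)<.004)&(abs(L[...,0])<.1)&(abs(L[...,1])<.045)
print("rim",m.sum(),np.percentile(L[m][:,0],[1,99]),np.percentile(L[m][:,1],[1,99]),np.median(L[m][:,2]),manip.get_clock())
l=(np.array(manip.get_tcp_pos())-DECK)@DR;print("tcp local",l)
q,d=viewer.capture("side");cv2.imwrite(f"pics/d_side.png",cv2.resize(q[200:420,150:410,::-1],None,fx=2.6,fy=2.6))
E
```

```text
rim 7584 [-0.0761579   0.07255366] [-0.03093574  0.03074459] 0.08470572514807367 18.9
tcp local [0.00193029 0.00090249 0.16090647]
```

View pics/d_w.png

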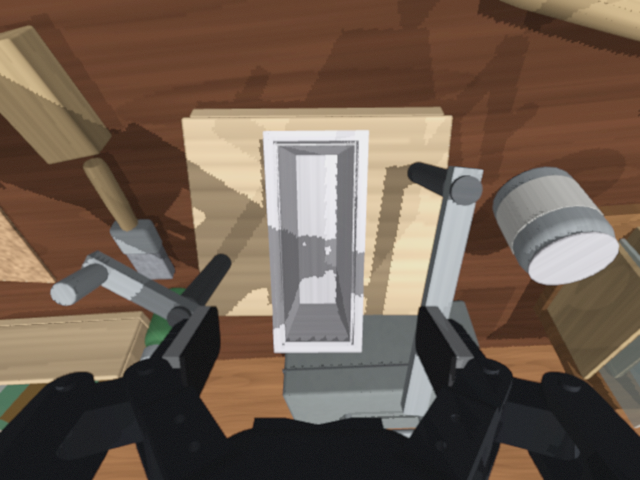

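View pics/d_side.png

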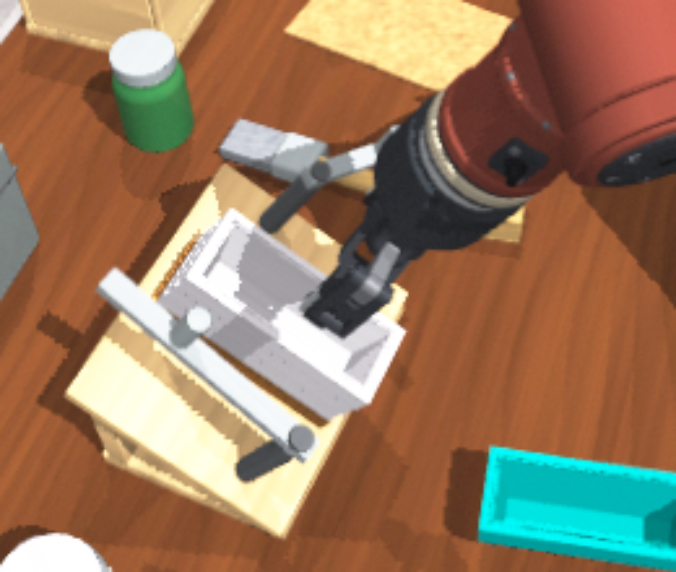

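The wrist view shows the bare top tray, rim columns 265–368, centred between the fingers (tips at about 205 and 425, row 320). I'll measure how far back the open tips stand from the wrist depth.

```bash
python3 - <<'E'
from h import *
from workcell import manip,viewer
z=np.load("d_w.npz");c=viewer.camera_params("wrist");C=cloud(c,z['d'])
T=rpy(manip.get_tool_rot());L=(C-manip.get_tcp_pos())@T
m=(abs(L[...,0])<.03)&(abs(L[...,1])>.03)&(abs(L[...,1])<.065)&(L[...,2]<.02)&(L[...,2]>-.05)
print(m.sum());
for s in(-1,1):
    k=m&(s*L[...,1]>0);print(s,np.percentile(L[k][:,2],[50,90,99,100]),np.percentile(s*L[k][:,1],[1,50,99]))
E
```

```text
7127
-1 [-0.03471336 -0.01886612 -0.01239854 -0.0107948 ] [0.0405674  0.04127819 0.0543633 ]
1 [-0.03485892 -0.01896236 -0.01272293 -0.01084361] [0.04039303 0.04110778 0.05420803]
```

```bash
python3 - <<'E'
from h import *
from workcell import manip,viewer,fingers
o=toolrot(0)
print(manip.move_linear(W([0,0,.0675]),o,v=.06,max_force=10));manip.wait(.2)
print("tcp local",(np.array(manip.get_tcp_pos())-DECK)@DR)
fingers.set_gripper(.05,35);print(manip.get_finger_gap(),manip.get_wrist_force())
q,d=viewer.capture("side");cv2.imwrite(f"pics/e_side.png",cv2.resize(q[200:420,150:410,::-1],None,fx=2.6,fy=2.6))
cw=viewer.camera_params("wrist");q,d=viewer.capture("wrist");C=cloud(cw,d);T=rpy(manip.get_tool_rot());L=(C-manip.get_tcp_pos())@T
m=(abs(L[...,0])<.03)&(abs(L[...,1])>.031)&(abs(L[...,1])<.055)&(L[...,2]<.02)&(L[...,2]>-.05)
print("tip",np.percentile(L[m][:,2],[50,99,100]));cv2.imwrite("pics/e_w.png",q[:,:,::-1])
E
```

```text
False
tcp local [0.00019388 0.00011058 0.06773455]
0.06087462984701239 [-3.20387562  0.01274707  4.18075402]
tip [-0.03515236 -0.01071943 -0.00857468]
```

View pics/e_w.png

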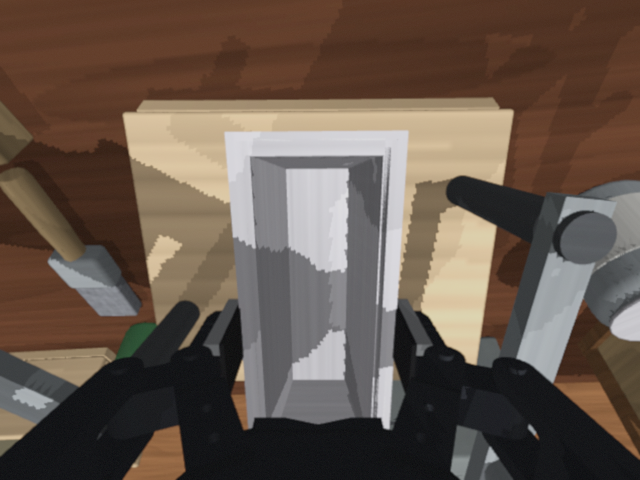

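View pics/e_side.png

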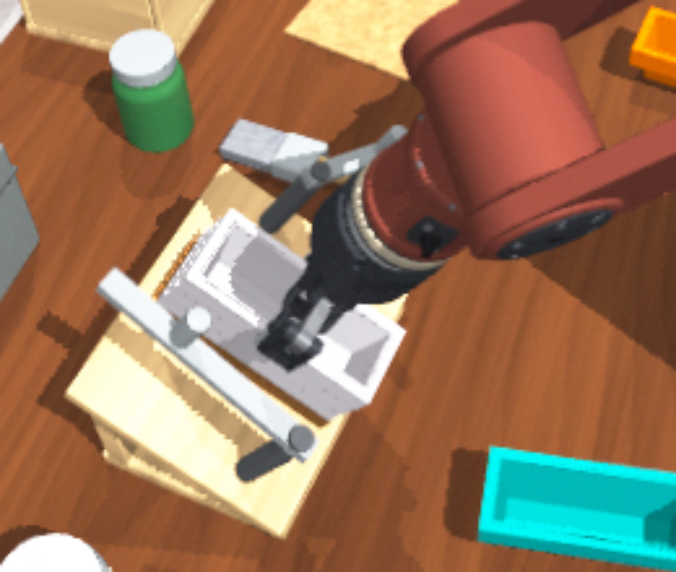

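The gripper holds 61 mm across the tray, with the tips about 10 mm below the rim. I'll start a slow lift and check whether the second tray follows.

```bash
python3 - <<'E'
from h import *
from workcell import manip,viewer,fingers
manip.move_linear(W([0,0,.0785]),v=.03)
print(manip.get_finger_gap(),np.round(manip.get_wrist_force(),1))
for n in["scene","side"]:
    q,d=viewer.capture(n);cv2.imwrite(f"pics/f_{n}.png",cv2.resize(q[240:400,200:400,::-1],None,fx=3.4,fy=3.4))
E
```

```text
0.06134360542633736 [-0.5 -0.5 -2.5]
```

View pics/f_scene.png

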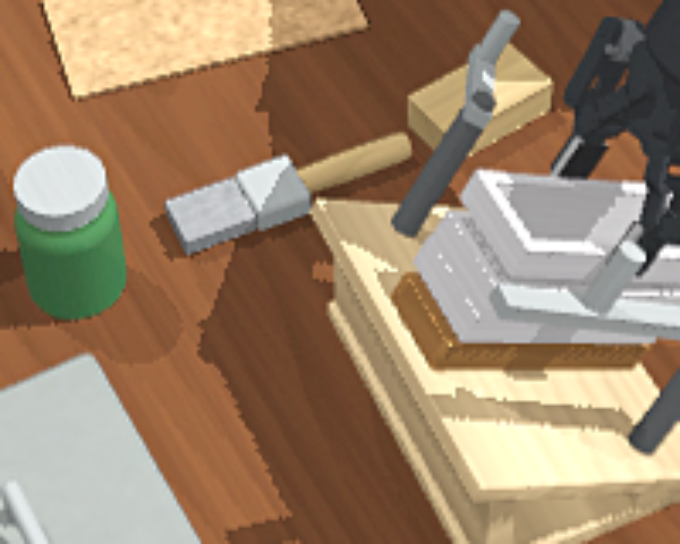

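View pics/f_side.png

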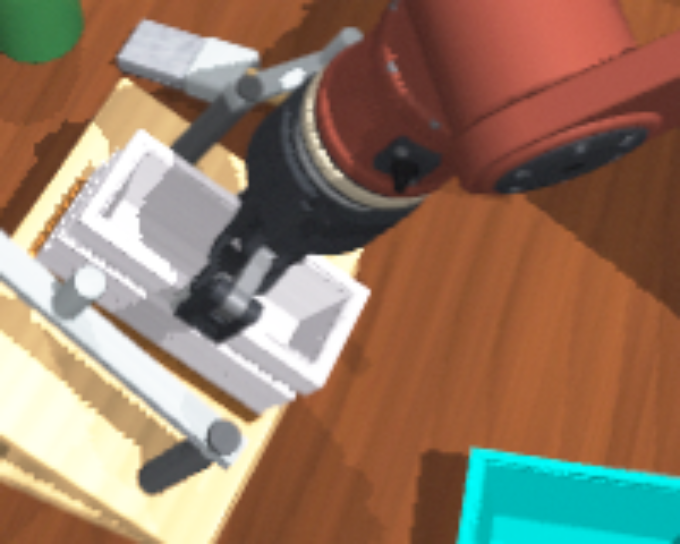

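Only the top tray comes up. A step is visible at about (465,215) in the scene crop and the lower two haven't moved. I'll draw it clear and carry it high to the pad.

```bash
python3 - <<'E'
from h import *
from workcell import manip,viewer,fingers
manip.move_linear(W([0,0,.175]),v=.08)
manip.wait(.2)
o=np.array([np.pi,0,np.pi-.197])
p=W([0,0,.175]);print(p,manip.inverse_kinematics([p[0],p[1],.33],o),manip.inverse_kinematics([.562,-.193,.0327],o))
manip.move_linear([p[0],p[1],.33],o,v=.12)
manip.move_linear([.562,-.193,.33],o,v=.2)
manip.move_linear([.562,-.193,.10],o,v=.12);manip.wait(.3)
print(manip.get_finger_gap(),np.round(manip.get_wrist_force(),1),manip.get_tcp_pos(),manip.get_clock())
for n in["scene","side"]:
    c=viewer.camera_params(n);q,d=viewer.capture(n);cv2.imwrite(f"pics/g_{n}.png",cv2.resize(q[130:360,180:440,::-1],None,fx=2.6,fy=2.6))
E
```

```text
[0.46502724 0.21805554 0.21655445] [ 0.30175224 -0.08998295  1.75311551  0.          1.47846009 -1.07204409] [-0.44887408  0.39392226  1.80376906  0.          0.94390134 -1.8226704 ]
0.06105356921891304 [-0.4  0.9 -2.1] [ 0.56210748 -0.19304877  0.10022379] 29.1583
```

View pics/g_scene.png

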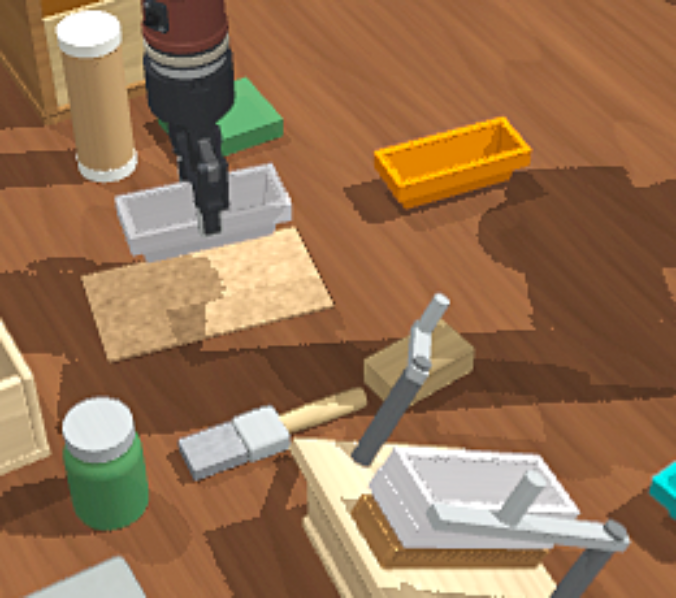

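View pics/g_side.png

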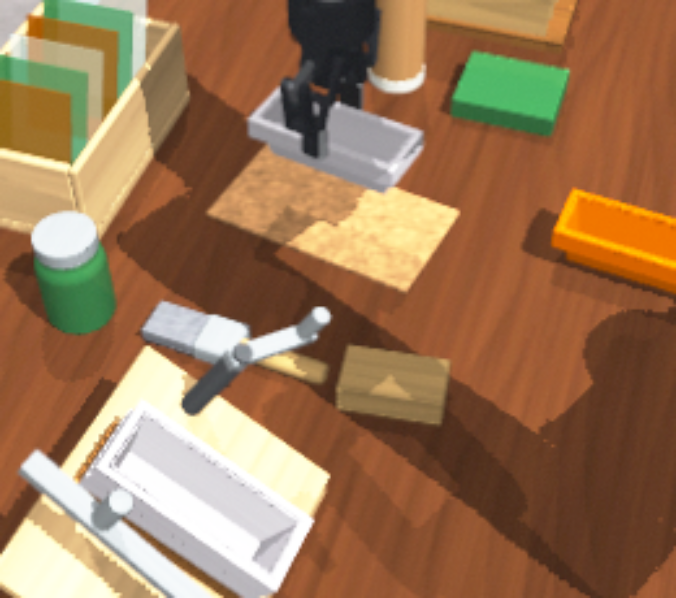

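The tray hangs level over the pad and lies along it, and two trays remain nested. Now I'll lower it.

```bash
python3 - <<'E'
from h import *
from workcell import manip,viewer,fingers
manip.move_linear([.562,-.193,.045],v=.08)
print(manip.move_linear([.562,-.193,.031],v=.02,max_force=4),manip.get_tcp_pos(),manip.get_wrist_force())
manip.wait(.3);fingers.set_gripper(.08);manip.wait(.3)
manip.move_linear([.562,-.193,.25],v=.12)
manip.move_linear([.42,-.12,.32],v=.2);manip.wait(.3)
for n in["scene","side"]:
    c=viewer.camera_params(n);q,d=viewer.capture(n);C=cloud(c,d)
    cv2.imwrite(f"pics/h_{n}.png",cv2.resize(q[130:360,180:440,::-1],None,fx=2.6,fy=2.6))
    m=(abs(C[...,2]-.051)<.006)&(abs(C[...,0]-.562)<.12)&(abs(C[...,1]+.193)<.08)
    print(n,m.sum(),cv2.minAreaRect((C[m][:,:2]*1000).astype(np.float32)))
    L=(C-[.562,-.193,0])@R.from_euler('z',-.197).as_matrix();
    for s in(-1,1):
        k=m&(s*L[...,0]>.045);k2=m&(s*L[...,1]>.02);print(s,np.median(C[k][:,2]),np.median(C[k2][:,2]))
    L=(C-DECK)@DR;m=(abs(L[...,2]-.066)<.006)&(abs(L[...,0])<.09)&(abs(L[...,1])<.045)
    print("mid rim",np.percentile(L[m][:,0],[1,99]),np.percentile(L[m][:,1],[1,99]),np.median(L[m][:,2]))
print(manip.get_clock())
E
```

```text
True [ 0.56196135 -0.19300081  0.03375427] [-0.53523129  0.06074622  5.049581  ]
scene 632 ((560.4625244140625, -191.63394165039062), (70.75904083251953, 150.58839416503906), 78.37175750732422)
-1 0.051400844462698714 0.051238498609460725
1 0.051544912443020785 0.05145086456136028
mid rim [-0.07428928  0.07703174] [-0.03152504  0.03153488] 0.06575664554514275
side 614 ((557.92041015625, -193.84104919433594), (68.76719665527344, 152.74911499023438), 78.87882232666016)
-1 0.051118960061178165 0.051227889751659816
1 0.05137199289640426 0.05093837215452102
mid rim [-0.07621591  0.07332815] [-0.03220522  0.03131589] 0.06556439044593346
34.9917
```

View pics/h_scene.png

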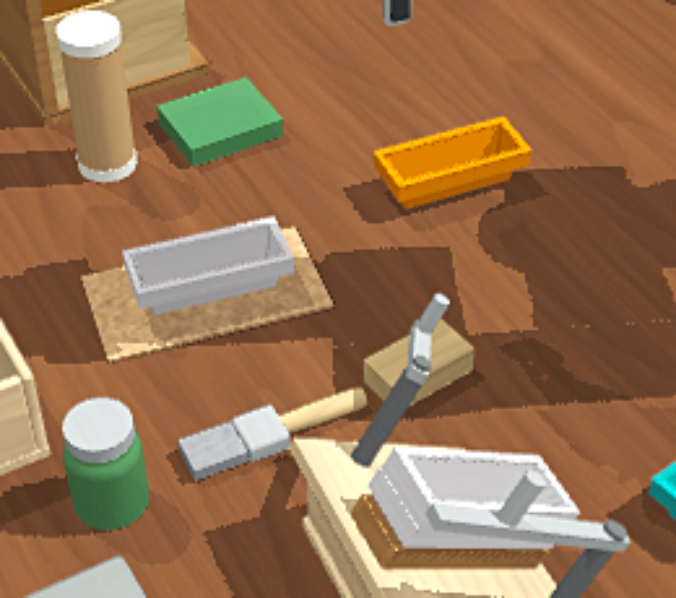

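View pics/h_side.png

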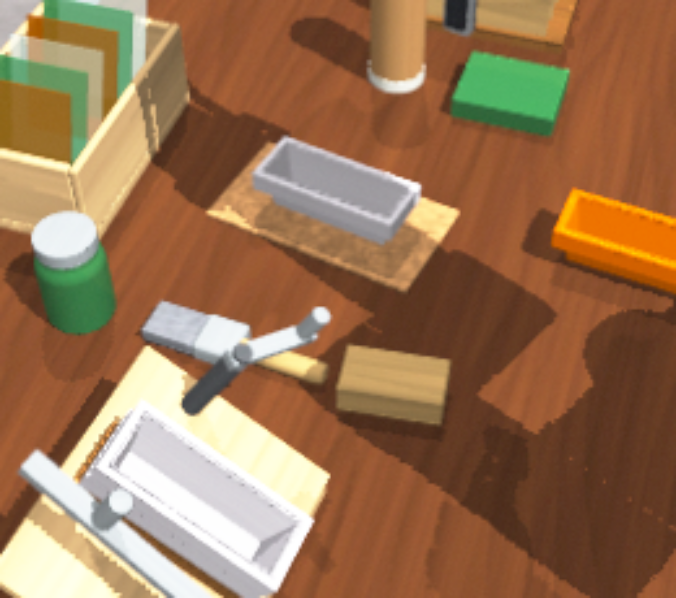

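The tray stands flat and central on the pad, and the catches are still open.

```bash
python3 -c "
from workcell import ticket
print(ticket.job_done())"
```

```text
the job is handed in; nothing more can be done
None
```

The top tray is on the cork pad and I have handed the job in. It gave no verdict, so the figures below are my own last camera checks.

I pushed the keeper open by its peg and the bar back by its knob. I then gripped the tray's rim about 10 mm deep, drew it straight out along the stack's axis, carried it high to the pad and lowered it until it touched.

| Check | What I measured |
|---|---|
| Tray centre from pad centre | 2–4 mm |
| Tray lengthwise along the pad | within about 0.01 rad |
| Tray upright | rim level within about 0.5 mm, 51 mm above the bench |
| Second tray | rim 66 mm off the deck, centred to about 1.5 mm, so still nested |
| Keeper (last measured before the lift) | about 1.5 rad open |
| Bar (last measured before the lift) | about 1.48 rad open |
| Time used | about 35 s of the 64 s |

- **Catches:** I did not re-measure their angles after the lift. In the last pictures both look the same as when I measured them.
- **Things lying about:** none looks moved in the pictures, but I did not measure their positions. The hammer and most of the tin are outside the last cropped views.
- **Robot:** the arm was clear of everything when I handed in.

No check failed or disagreed with another.

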